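Raise the rack loader's guard and slide the waiting rack home

ROBOT

A 6-joint arm with a two-finger parallel gripper is mounted at the origin on the work surface. World frame = base frame: x ahead of the robot, y to its left, z up, the work surface at z = 0. Lengths are in m, angles in rad, forces in N, time in s.
With the tool pointing down it reaches from about 0.15 to 0.775 m from the base axis. Payload 6.1 kg.
Tool frame: the origin (TCP) lies midway between the tips of the shut fingers; the grasp point (between the pads) lies 19 mm behind it; z points along the fingers, x is the direction in which the jaws open and shut, and the axes are right-handed (so a half turn about z gives the same grasp; the last joint's range is limited). The gripper opens to 85 mm and grips with 20 to 120 N. Pads are 22 mm wide; open, the fingers measure 114 mm over their backs; the gripper's body (76 mm by 85 mm) begins 54 mm behind the grasp point. The pads swing forward as they close: fully open they stand 13 mm farther back than shut.
Start: joints at [1.16, 0.126, -0.04, 1.405, 0, 1.571], TCP at [0.21, 0.481, 0.231] pointing down, gripper open.
Joint ranges: [-2.72, 2.72], [-0.95, 1.95], [-1.27, 1.35], [-1.78, 2.02], [-1.46, 1.47], [-3.14, 3.14]. Speed limits (rad/s): [2.39, 2.39, 3.01, 3.14, 3.14, 3.14].

INTERFACE

Orientations are given as a rotation vector (axis times angle).
In Python, from cell import arm gives the robot as it stands.
- The arm moves only by the tool arm_command, never from a script. Its argument "increments" is a list of rows, each a list of 7 numbers: the opening, from 0 (shut) to 1 (fully open), then the shift along the world's x, y, z in mm, then the turn, a rotation vector about the world's x, y, z in degrees. A call has exactly 8 rows; each row shifts and turns the commanded pose from where the row before left it; what a row does not reach is not made up. A row lasts 1/8 s, in which the tool goes at most 62.5 mm and 10.7 degrees, less where a joint would pass 70% of its speed; a pose out of reach is approached as far as the arm can. A call is refused whole if a number of a shift passes 62.5 or a number of a turn 10.7, either way. A call with a gripper value outside its range is refused whole. The fingers move at their own pace and stop on an object; "force" is the grip in N (left out, the last holds). Time passes only in rows, so rows that do not move let the fingers close, or fill a call up. It gives the time, the measured TCP pose, the force and the opening at its end, in the units of the state.
- arm.read_state(): the state, without advancing time (a new reading comes with each control period).
- arm.camera(name): name is "side" or "top" or "wrist"; returns (picture, depth): 400x640x3 uint8, red, green, blue; 400x640 float32, m along the optical axis (not along the pixel's ray), 0 where there is no reading.
- arm.camera_info(name): a dict with "mtx" (3x3 intrinsics, pixels), "k1" (the pictures are not rectified: a ray, as slopes to the right and down, at radius r is drawn at 1 + k1 r^2 times it, then the intrinsics apply), "T" (4x4, takes a point from camera to world coordinates); the wrist camera has in their place "mount" (4x4, takes a point from camera to tool coordinates, whose origin is the TCP and whose axes are the tool frame's). Camera axes: x right, y up, looking along -z (the intrinsics and any distortion apply to the point x, -y, -z); pixel columns grow to the right and rows downward; lengths in m; the calibration is good to about 2 mm. A picture is of the moment at which its call begins: read the wrist's pose just before it. camera_info takes no time and is no camera call.
- arm.job_done(): hands the job in, once; it reports no verdict.
The state is a dict: "time_s": time; "joints": joint angles; "dq": joint speeds; "joint_torque": joint torques, N m; "eef_pos": TCP position; "tcp_rot": TCP orientation; "ft_force": force on the tool from outside, world axes, zero at the start; "moment": the same for the moment, N m; "gripper_width": finger opening in m.
Only numpy, scipy, OpenCV 4.12 (cv2) and the standard library are available. Lean on these libraries where they do the work, as an engineer would, in place of code of your own. Each camera call takes 0.05 s, during which the arm holds its last target.

TASK

The clear counterweighted guard of the rack loader is down. Push it up from beneath its front rail, easing it rather than flinging it, until it goes over its balance point and stays fully open by itself; then, with your fingertips, push the rack that waits in front of it along its lane until it is fully home against the stop at the back. Never lift or tip that rack, and leave the rack already loaded and everything else on the bench alone.

Things in the scene. Friction and masses are not known exactly. Their poses are not given: they have to be found in the camera images.
- loader: Low white machine for tube racks, fixed on the bench. Origin: under its middle, at bench height; x to its back, y left, z up. Deck top 40 mm high, x -155 to 190, y +-150 mm. Three like lanes along x centred at y -90, 0, 90 mm hold the waiting rack, the loaded rack and nothing, in any order. Side walls (y +-146, 100 mm high) begin at x 25; reader head 125 mm high behind the stops.
- guard (a joint): Hinge angle (rad) of the clear guard: 0 = down at rest, 1.75 = fully open, leaning back on its stop. Its axis runs along loader y through guard_pivot; its front goes up, then back. Counterweights on tails behind the pivots: below the balance point at about 0.73 rad it falls shut, above it falls open, damped (up to about 1.5 rad/s). Raising it at the rail takes 2 to 6 N.
- guard_rail (a point): Middle, on the axis, of the guard's front grab rail: level round black bar, 14 mm thick, 310 mm long along loader y, at the lower edge of the clear front pane; beneath and in front of it is open space. Guard down: loader x 0, y 0, 95 mm above the bench (52 above the lane floors). Moves with the guard, 176 mm from guard_pivot.
- guard_pivot (a point): Middle of the guard's hinge axis, at loader x +165 mm, y 0, 155 mm above the bench. Fixed to the loader.
- waiting_rack_mid (a point): Middle, half-way up, of the loose five-tube rack standing in its lane before the guard. White frame 110 mm long (x axis, along the lane), 24 wide, 55 high; this point is 27.5 mm above the lane floor, the flat end faces 55 mm before and behind it. Tops of its capped tubes 84 mm above the lane floor. About 0.2 kg.
- lane_a_stop (a point): Middle of the face of the back stop (27 mm high) in the waiting rack's lane, at lane floor height (43 mm above the bench); x along the lane to the back. The lane is 28 mm wide between ribs 10 mm high and runs 280 mm forward from here. With the rack home its far end touches the stop and its middle is 55 mm in front of it.
- loaded_rack_mid (a point): Middle of an identical rack, already home in another lane under the guard. Leave it.
- jar_mid (a point): Middle of a lidded specimen jar on the bench beside the loader, 66 mm across and 69 mm high. Leave it.
- bench_rack_mid (a point): Middle of the frame of a 110 x 66 x 50 mm bench rack with tubes up to 84 mm high, on the bench beside the loader. Leave it.
- tip_box_mid (a point): Middle of a closed pipette-tip box 115 x 75 x 65 mm on the bench beside the loader. Leave it.
Mind the look-alikes: they are no part of the job. Leave any purple look-alike of the part that bears waiting_rack_mid alone.

How it is judged:
By the outcome, as a careful person would: the job done as asked, in the order asked, and still so for the second after the job is handed in, with the robot touching nothing.
It also fails if it takes over 54 s, if anything falls off the work surface, if the arm or the gripper's body presses on something with over 40 N, if the wrist force passes 120 N, or if a joint passes its speed limit or range.

## Working session

There is one attempt and no reset: what is moved stays moved. The work goes in short steps, Python scripts to look and compute and a tool call to move; the robot and the scene stay as the last step left them, time stands still between calls to the robot, and variables do not carry over. Pictures are saved under pics/ and viewed, and the job is handed in when it is done.

Besides the shell and the picture viewer there is one more tool, called after "Request:" as name(argument=value, ...) on one line, values as JSON. arm_command: Moves the arm, as the interface text tells. Its arguments: {"type":"object","properties":{"increments":{"type":"array"},"force":{"type":"number"}},"required":["increments"]}

```bash
ls; mkdir -p pics; python3 - <<'E'
from cell import arm
import cv2,numpy as np
print(arm.read_state())
for n in("side","top","wrist"):
    p,d=arm.camera(n); cv2.imwrite(f"pics/{n}0.png",p[:,:,::-1]); np.save(f"pics/{n}0d.npy",d); i=arm.camera_info(n); print(n,i)
E
```

```text
pics
{'time_s': 0.0, 'joints': array([ 1.15999891e+00,  1.26407859e-01, -4.06511283e-02,  1.40538962e+00,
        3.97527559e-05,  1.57082604e+00]), 'dq': array([-0.0006385 , -0.00070966,  0.00016698, -0.0008584 , -0.0010427 ,
       -0.00066215]), 'joint_torque': array([ 3.08021758e-03, -4.35918653e+01,  3.52922165e+01,  1.74023869e-02,
        1.26772179e-04, -6.83939390e-06]), 'eef_pos': array([0.20947525, 0.48094095, 0.23049412]), 'tcp_rot': array([ 2.62712120e+00,  1.72114903e+00, -2.20453428e-03]), 'ft_force': array([-0.99382448,  0.70934447, -1.2860993 ]), 'moment': array([ 0.03051421, -0.01766922, -0.00903296]), 'gripper_width': 0.08548425879040597}
side {'mtx': array([[376.62783673,   0.        , 321.84307876],
       [  0.        , 376.62783673, 198.55782105],
       [  0.        ,   0.        ,   1.        ]]), 'k1': -0.08844843109708524, 'T': array([[ 0.972216  , -0.14770702,  0.18160035,  0.67656029],
       [ 0.23358124,  0.56124572, -0.79400444, -0.67471374],
       [ 0.01535761,  0.81436225,  0.58015366,  0.60763987],
       [ 0.        ,  0.        ,  0.        ,  1.
[... 307 characters left out ...]
  0.00648271,  0.02416813],
       [ 0.00762016,  0.0819501 ,  0.9966073 ,  1.16659345],
       [ 0.        ,  0.        ,  0.        ,  1.        ]])}
wrist {'mtx': array([[348.25407598,   0.        , 316.84748584],
       [  0.        , 348.25407598, 202.23524142],
       [  0.        ,   0.        ,   1.        ]]), 'k1': -0.031209141054069585, 'mount': array([[ 9.99999714e-01,  6.81279214e-04,  3.27758018e-04,
         2.61657122e-04],
       [ 7.47006369e-04, -9.57140615e-01, -2.89622659e-01,
        -7.30443436e-02],
       [ 1.16396614e-04,  2.89622821e-01, -9.57140851e-01,
        -1.44029694e-01],
       [ 0.00000000e+00,  0.00000000e+00,  0.00000000e+00,
         1.00000000e+00]])}
```

View pics/side0.png

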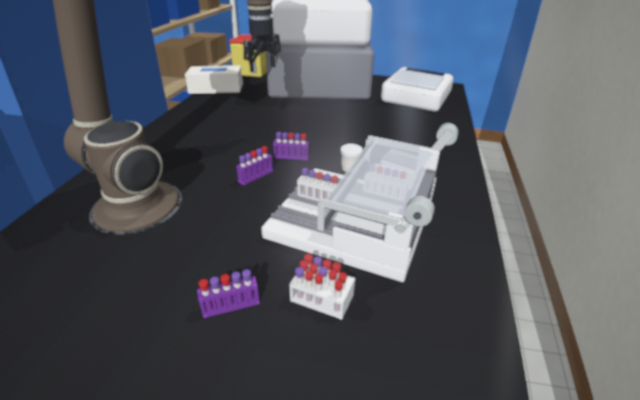

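View pics/top0.png

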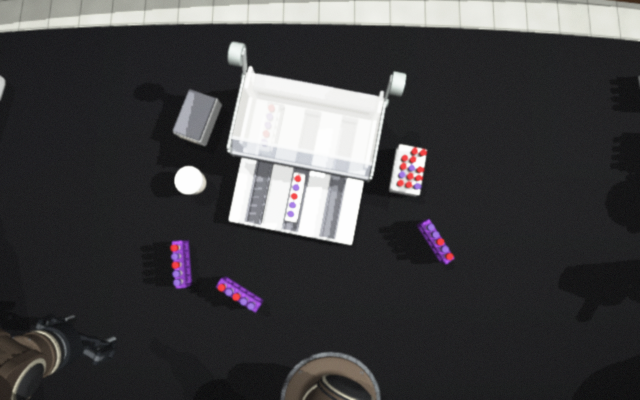

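View pics/wrist0.png

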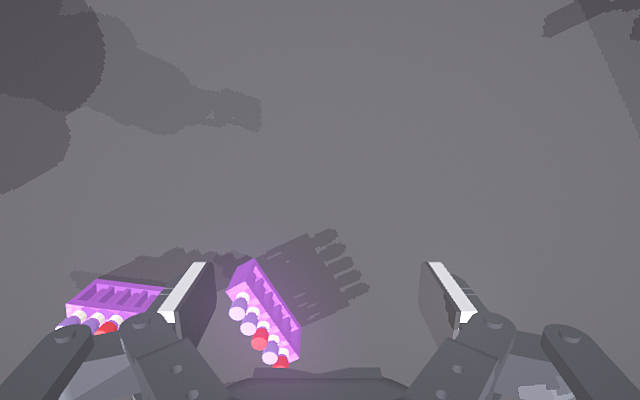

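Top view: the loader spans about (229–398, 45–243). The only white rack in front of the guard is in the middle lane, with caps from (297,178) to (291,214). The loaded rack is under the guard at (267,125). The purple look-alikes are at (180,264), (240,294) and (437,241). I'll enlarge to confirm and measure.

```bash
cat > h.py <<'E'
import numpy as np,cv2
from cell import arm
def ray(info,uv,T=None):
    K=info["mtx"];k=info["k1"]
    u=np.atleast_2d(np.array(uv,float))
    n=cv2.undistortPoints(u.reshape(-1,1,2),K,np.array([k,0,0,0,0.])).reshape(-1,2)
    d=np.c_[n[:,0],-n[:,1],-np.ones(len(n))]
    T=info["T"] if T is None else T
    return T[:3,3],d@T[:3,:3].T
def onz(info,uv,z,T=None):
    o,d=ray(info,uv,T); return o+d*((z-o[2])/d[:,2])[:,None]
def proj(info,P,T=None):
    T=info["T"] if T is None else T
    q=(np.atleast_2d(P)-T[:3,3])@T[:3,:3]
    x=q[:,0]/-q[:,2]; y=-q[:,1]/-q[:,2]; f=1+info["k1"]*(x*x+y*y)
    K=info["mtx"]; return np.c_[K[0,0]*x*f+K[0,2],K[1,1]*y*f+K[1,2]]
E
python3 - <<'E'
import cv2
a=cv2.imread("pics/top0.png")[140:255,220:370]; cv2.imwrite("pics/topc.png",cv2.resize(a,None,fx=5,fy=5,interpolation=cv2.INTER_CUBIC))
a=cv2.imread("pics/side0.png")[120:280,255:465]; cv2.imwrite("pics/sidec.png",cv2.resize(a,None,fx=3.7,fy=3.7,interpolation=cv2.INTER_CUBIC))
E
```

```text
(no output)
```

View pics/topc.png

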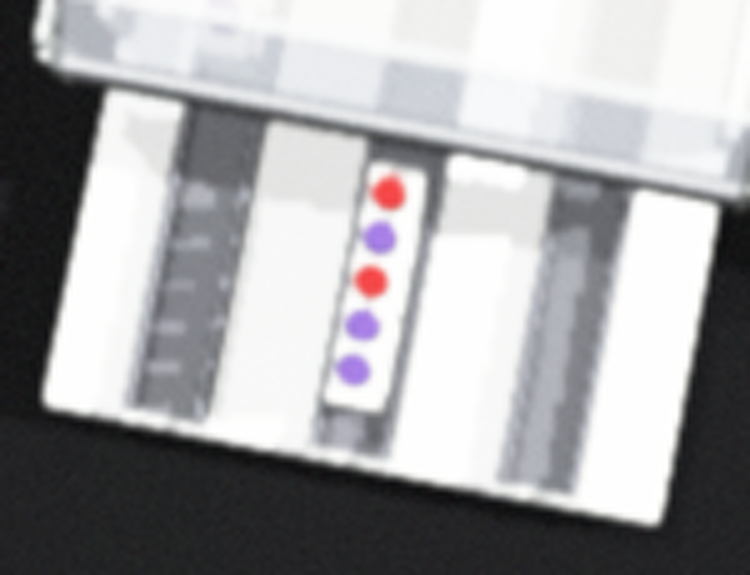

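View pics/sidec.png

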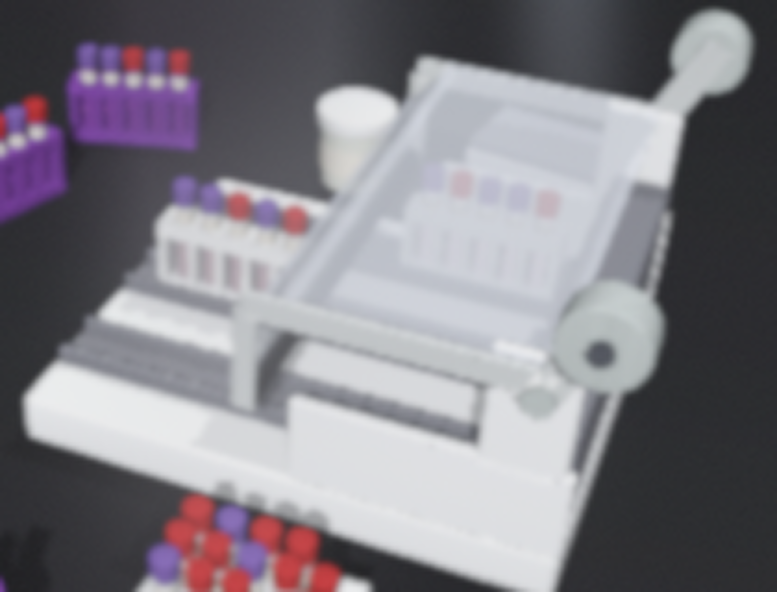

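The crop confirms it: the white middle-lane rack is the waiting one and is outside the guard. The loaded white rack in the left lane is behind the clear pane. Next I'll measure the pose.

```bash
python3 - <<'E'
from h import *
i=arm.camera_info("top"); s=arm.camera_info("side")
c=lambda l:[(220+x/5-.4,140+y/5-.4) for x,y in l]
P=onz(i,c([(45,405),(660,522)]),.04); print("deck front L,R",P, np.linalg.norm(P[1]-P[0]))
R=onz(i,c([(389,193),(353,370)]),.127); print("caps",R,np.linalg.norm(R[1]-R[0]))
y=P[0]-P[1]; yaw1=np.arctan2(-y[0],y[1]); dx=R[0]-R[1]; print(np.degrees([yaw1,np.arctan2(dx[1],dx[0])]))
B=onz(i,c([(397,165),(355,408)]),.098); print("frame top ctr ends (back,front)",B)
f=lambda l:[(255+x/3.7-.4,120+y/3.7-.4) for x,y in l]
print("side cap first/last",onz(s,f([(187,190),(296,219)]),.122))
print("side deck corner",onz(s,f([(27,400)]),.04))
yaw=np.mean([yaw1]); X=np.array([np.cos(yaw),np.sin(yaw),0]);Y=np.array([-X[1],X[0],0])
O=P.mean(0)+.155*X; O[2]=0; print("O",O,"yaw",yaw)
L=lambda p:O+p[0]*X+p[1]*Y+np.array([0,0,p[2]])
for p in [(-155,150,40),(-155,-150,40),(0,155,95),(0,-155,95),(0,0,95),(165,0,155),(190,150,40),(25,-146,100),(190,-150,40)]:
  w=L(np.array(p)/1000); print(p,w.round(3),proj(i,w).round(0),proj(s,w).round(0))
E
```

```text
deck front L,R [[ 0.43941165  0.24937101  0.04      ]
 [ 0.3882631  -0.04488568  0.04      ]] 0.2986689988080351
caps [[0.53382877 0.08174218 0.127     ]
 [0.45535314 0.09613711 0.127     ]] 0.07978495050474019
[ -9.86079424 -10.39432336]
frame top ctr ends (back,front) [[0.54991432 0.07995149 0.098     ]
 [0.43923825 0.09691984 0.098     ]]
side cap first/last [[0.4570152  0.09395751 0.122     ]
 [0.53507271 0.07733472 0.122     ]]
side deck corner [[ 0.39062627 -0.04787534  0.04      ]]
O [0.56654752 0.07569814 0.        ] yaw -0.17210332629033176
(-155, 150, 40) [0.44 0.25 0.04] [[228. 221.]] [[314. 167.]]
(-155, -150, 40) [ 0.388 -0.046  0.04 ] [[352. 244.]] [[261. 227.]]
(0, 155, 95) [0.593 0.228 0.095] [[235. 153.]] [[366. 161.]]
(0, -155, 95) [ 0.54  -0.077  0.095] [[368. 178.]] [[321. 228.]]
(0, 0, 95) [0.567 0.076 0.095] [[301. 166.]] [[347. 190.]]
(165, 0, 155) [0.729 0.047 0.155] [[314.  89.]] [[418. 185.]]
(190, 150, 40) [0.779 0.191 0.04 ] [[257.  82.]] [[432. 195.]]
(25, -146, 100) [ 0.566 -0.072  0.1  ] [[366. 166.]] [[334. 227.]]
(190, -150, 40) [ 0.728 -0.105  0.04 ] [[377. 104.]] [[406. 271.]]
```

Both views agree: origin about (0.567, 0.076), yaw about −10°. I'll push the rail over the empty right lane (loader y ≈ −90), with the closed fingers pitched 30° down. Next I'll work out the target poses.

```bash
cat >> h.py <<'E'
from scipy.spatial.transform import Rotation as Ro
yaw=np.radians(-10.0)
X=np.array([np.cos(yaw),np.sin(yaw),0]);Y=np.array([-X[1],X[0],0]);O=np.array([.567,.076,0])
W=lambda x,y,z:O+(x*X+y*Y)/1000+np.array([0,0,z/1000])
def loc(p): q=np.asarray(p)-O; return np.array([q@X,q@Y,q[2]])*1000
def target(pitch):
    a=np.radians(pitch); z=np.cos(a)*X-np.array([0,0,np.sin(a)]); y=-(np.sin(a)*X+np.array([0,0,np.cos(a)]))
    return Ro.from_matrix(np.c_[np.cross(y,z),y,z])
def stat(pitch=30):
    s=arm.read_state(); R=Ro.from_rotvec(s["tcp_rot"]); 
    print("t",round(s["time_s"],2),"loc",loc(s["eef_pos"]).round(1),"pos",(s["eef_pos"]*1000).round(1),"F",s["ft_force"].round(1),"w",round(s["gripper_width"],4))
    print("q",s["joints"].round(2),"to target rotvec deg",np.degrees((target(pitch)*R.inv()).as_rotvec()).round(1))
    return s,R
E
python3 - <<'E'
from h import *
s,R=stat()
print(R.as_matrix().round(2))
Rd=target(90); print("yaw first",np.degrees((Rd*R.inv()).as_rotvec()))
print("pitch then",np.degrees((target(30)*Rd.inv()).as_rotvec()), "axis Y",Y)
for p in [(-60,-90,250),(-40,-90,67),(2,-90,67)]: print(p,W(*p))
E
```

```text
t 0.15 loc [-422.4  336.8  230.7] pos [209.5 481.  230.7] F [ 0.6  0.8 -0.2] w 0.0854
q [ 1.16  0.13 -0.04  1.41  0.    1.57] to target rotvec deg [  81.   -24.5 -145.5]
[[ 0.4   0.92 -0.  ]
 [ 0.92 -0.4  -0.  ]
 [-0.   -0.   -1.  ]]
yaw first [-3.10440260e-02 -1.00599455e-01 -1.66461693e+02]
pitch then [-10.41889066 -59.08846518   0.        ] axis Y [0.17364818 0.98480775 0.        ]
(-60, -90, 250) [ 0.4922832  -0.00221381  0.25      ]
(-40, -90, 67) [ 0.51197935 -0.00568677  0.067     ]
(2, -90, 67) [ 0.55334128 -0.01297999  0.067     ]
```

Request:
arm_command(increments=[[0, 20, -45, 3, 0, 0, -10.4], [0, 20, -45, 3, 0, 0, -10.4], [0, 25, -45, 3, 0, 0, -10.4], [0, 25, -45, 3, 0, 0, -10.4], [0, 25, -45, 3, 0, 0, -10.4], [0, 25, -45, 3, 0, 0, -10.4], [0, 25, -45, 0, 0, 0, -10.4], [0, 25, -45, 0, 0, 0, -10.4]], force=40)

```text
time_s: 1.15
eef_pos: [0.4001, 0.1197, 0.2493]
tcp_rot: [-3.107, 0.466, -0.0]
ft_force: [0.7, 0.6, 0.1]
gripper_width: 0.0001
```

```bash
python3 -c "
from h import *
s,R=stat(90)"
```

```text
t 1.15 loc [-172.    14.1  249.3] pos [400.1 119.7 249.3] F [0.7 0.6 0.1] w 0.0001
q [ 0.29 -0.08 -0.21  1.44  0.    2.16] to target rotvec deg [  0.    0.  -82.9]
```

Request:
arm_command(increments=[[0, 6, -14, 0, 0, -10, 0], [0, 6, -14, 0, 0, -10, 0], [0, 7, -14, 0, 0, -10, 0], [0, 7, -14, 0, 0, -10, 0], [0, 7, -14, 0, 0, -10, 0], [0, 7, -14, 0, 0, -10, 0], [0, 7, -14, 0, 0, 0, 0], [0, 6, -14, 0, 0, 0, 0]])

```text
time_s: 2.15
eef_pos: [0.4516, 0.009, 0.2476]
tcp_rot: [-2.574, 0.378, -1.485]
ft_force: [0.5, 0.3, 1.6]
gripper_width: -0.0
```

```bash
cat >> h.py <<'E'
def target2(pitch,roll): return target(pitch)*Ro.from_rotvec([0,0,np.radians(roll)])
def rem(pitch,roll):
    R=Ro.from_rotvec(arm.read_state()["tcp_rot"]); print("rem",pitch,roll,np.degrees((target2(pitch,roll)*R.inv()).as_rotvec()).round(1))
E
python3 -c "
from h import *
s,R=stat(30); rem(30,-8); print(W(-60,-90,200))"
```

```text
t 2.15 loc [-102.   -86.   247.6] pos [451.6   9.  247.6] F [0.5 0.3 1.6] w -0.0
q [ 0.05 -0.82 -1.07  0.27 -0.04  1.89] to target rotvec deg [ 63.9  -5.6 -45.6]
rem 30 -8 [ 56.8  -5.  -41.8]
[ 0.4922832  -0.00221381  0.2       ]
```

Request:
arm_command(increments=[[0, 7, -2, -7, 7.6, -0.7, -5.7], [0, 7, -2, -7, 7.6, -0.7, -5.7], [0, 7, -2, -7, 7.6, -0.7, -5.7], [0, 7, -2, -7, 7.6, -0.7, -5.7], [0, 7, -2, -7, 7.6, -0.7, -5.7], [0, 7, -2, -7, 7.6, -0.7, -5.7], [0, 7, -2, -7, 7.6, -0.7, -5.7], [0, 0, 0, 0, 0, 0, 0]])

```text
time_s: 3.15
eef_pos: [0.5014, -0.0045, 0.1991]
tcp_rot: [-1.674, 1.612, -1.117]
ft_force: [0.1, -0.2, -0.6]
gripper_width: 0.0001
```

```bash
python3 -c "
from h import *
s,R=stat(30); rem(30,-12); print(W(-40,-90,67)*1000)
T=np.eye(4);T[:3,:3]=R.as_matrix();T[:3,3]=s['eef_pos']
for n in ('side','wrist'):
  p,d=arm.camera(n); cv2.imwrite(f'pics/{n}1.png',p[:,:,::-1])
"
```

```text
t 3.15 loc [-50.6 -90.6 199.1] pos [501.4  -4.5 199.1] F [ 0.1 -0.2 -0.6] w 0.0001
q [ 0.16 -0.61 -1.13  0.03 -0.29  3.1 ] to target rotvec deg [10.5 -1.8 -6. ]
rem 30 -12 [0.3 0.  0. ]
[511.97935389  -5.68677066  67.        ]
```

View pics/side1.png

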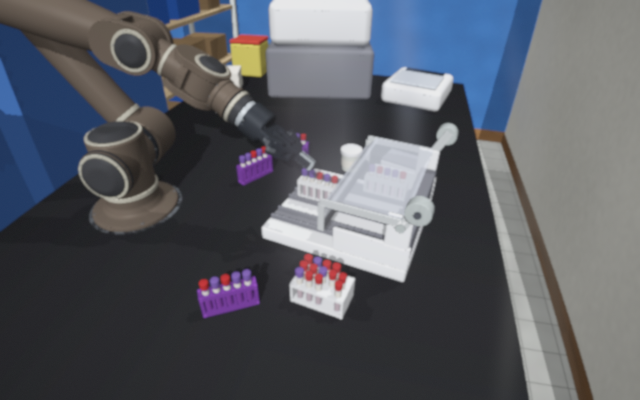

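View pics/wrist1.png

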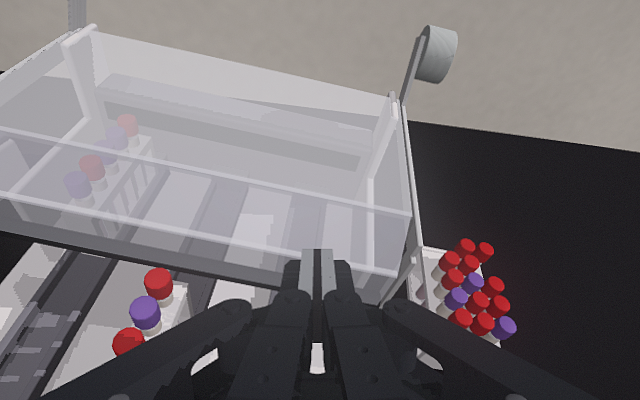

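The wrist view shows the fingers ahead of the guard over the empty right lane. The rail is the dark line from (0,228) to about (385,305). I'll check the rail prediction against that.

```bash
python3 -c "
from h import *
s,R=stat(30); i=arm.camera_info('wrist')
T=np.eye(4);T[:3,:3]=R.as_matrix();T[:3,3]=s['eef_pos'];T=T@i['mount']
for y in (120,60,0,-155): print(y,[proj(i,W(0,y,z),T).round(0).tolist() for z in (88,95,102)])
print(proj(i,W(-155,-150,40),T),proj(i,W(0,-90,43),T))
print([ (R.as_matrix()[:,k]).round(2) for k in range(3)])
a=cv2.imread('pics/wrist1.png')[180:330,0:430]; cv2.imwrite('pics/wc.png',cv2.resize(a,None,fx=1.8,fy=1.8))
"
```

```text
t 3.25 loc [-50.7 -90.8 199.9] pos [501.3  -4.7 199.9] F [-0.9 -0.5 -0.2] w -0.0001
q [ 0.16 -0.61 -1.13  0.03 -0.29  3.1 ] to target rotvec deg [10.6 -1.7 -6. ]
120 [[[27.0, 237.0]], [[23.0, 231.0]], [[19.0, 225.0]]]
60 [[[104.0, 252.0]], [[102.0, 247.0]], [[99.0, 242.0]]]
0 [[[182.0, 268.0]], [[181.0, 263.0]], [[180.0, 258.0]]]
-155 [[[375.0, 305.0]], [[378.0, 301.0]], [[381.0, 296.0]]]
[[344.54272625 567.83533951]] [[288.39297141 314.31653375]]
[array([-0.07, -0.98,  0.19]), array([-0.52, -0.12, -0.85]), array([ 0.85, -0.15, -0.5 ])]
```

View pics/wc.png

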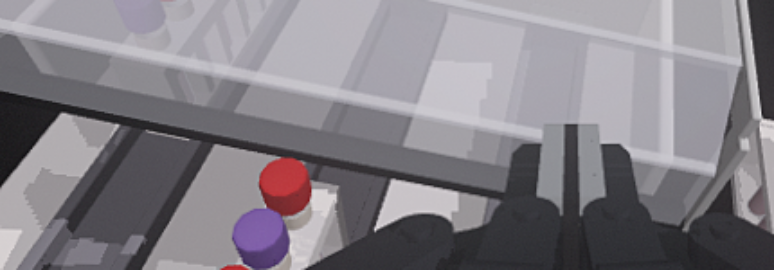

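Request:
arm_command(increments=[[0, 1, 0, -20, 0, 0, 0], [0, 1, 0, -20, 0, 0, 0], [0, 1, 0, -20, 0, 0, 0], [0, 1, 0, -20, 0, 0, 0], [0, 1, 0, -20, 0, 0, 0], [0, 1, 0, -16, 0, 0, 0], [0, 1, 0, -10, 0, 0, 0], [0, 1, 0, -4, 0, 0, 0]])

```text
time_s: 4.25
eef_pos: [0.5262, 0.0007, 0.093]
tcp_rot: [-1.692, 1.641, -1.097]
ft_force: [-0.5, -0.6, 0.6]
gripper_width: -0.0
```

```bash
python3 -c "
from h import *
s,R=stat(30); rem(30,-12); print(W(-3,-90,69)*1000)
p,d=arm.camera('wrist'); cv2.imwrite('pics/wrist2.png',p[:,:,::-1])
p,d=arm.camera('side'); cv2.imwrite('pics/side2.png',cv2.resize(p[100:280,220:460,::-1],None,fx=3,fy=3))
"
```

```text
t 4.25 loc [-27.1 -81.3  93. ] pos [526.2   0.7  93. ] F [-0.5 -0.6  0.6] w -0.0
q [ 0.17 -0.33 -1.26 -0.35 -0.3   3.12] to target rotvec deg [10.3 -3.7 -5.7]
rem 30 -12 [ 0.1 -1.8  0.5]
[548.41724075 -12.11175324  69.        ]
```

View pics/wrist2.png

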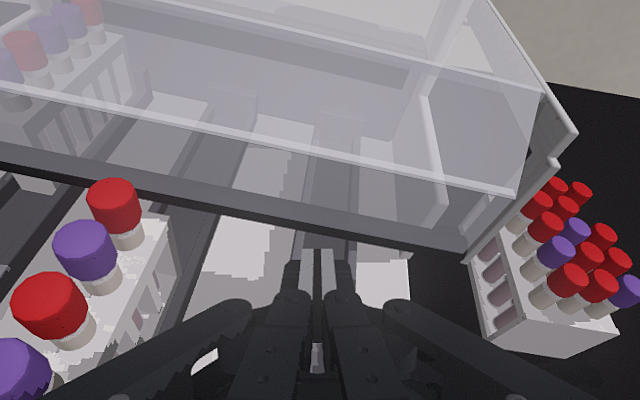

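View pics/side2.png

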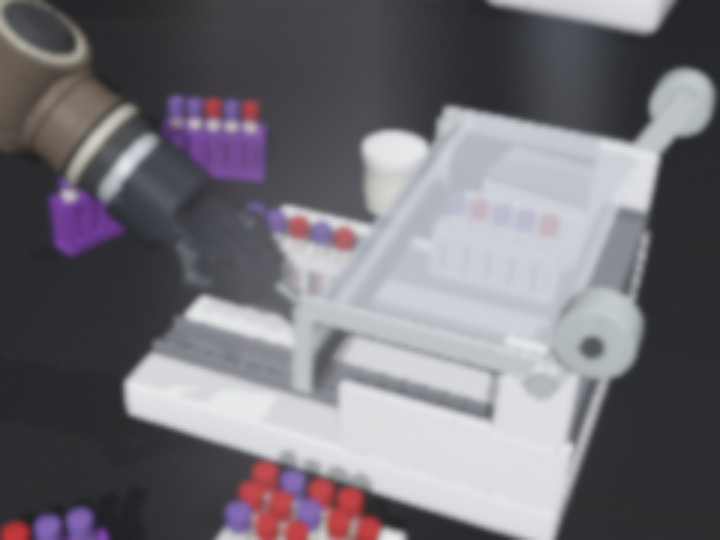

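The elbow (j3) hit its range limit, so I came to rest short and slightly off line. Nothing was touched. I'll fit a small planar arm model to find a pitch and position that stay reachable.

```bash
cat > k.py <<'E'
from h import *
from scipy.optimize import least_squares
# q, pos, rotvec
D=[([1.16,.1264,-.0407,1.4054,0,1.5708],[.2095,.4809,.2305]),([.29,-.08,-.21,1.44,0,2.16],[.4001,.1197,.2493]),
([.05,-.82,-1.07,.27,-.04,1.89],[.4516,.009,.2476]),([.16,-.61,-1.13,.03,-.29,3.1],[.5014,-.0047,.1995]),([.17,-.33,-1.26,-.35,-.30,3.12],[.5262,.0007,.093])]
def fk(q,P):
    r0,h,a,b,e,L=P
    p=q[1]-q[2]+q[3]; f=q[1]-q[2]
    rz=lambda t:Ro.from_rotvec([0,0,t]).as_matrix(); ry=lambda t:Ro.from_rotvec([0,t,0]).as_matrix()
    M=ry(p)@rz(q[4])
    v=np.array([r0,0,h])+ry(q[1])@[0,0,a]+ry(f)@[b,0,0]+ry(p)@[e,0,0]+M@[L,0,0]
    return rz(q[0])@v, rz(q[0])@M[:,0]
res=least_squares(lambda P:np.r_[np.concatenate([fk(q,P)[0]-x for q,x in D]),1e-3*(P-[0,.2,.3,.3,.05,.2])],[0,.2,.3,.3,.05,.2])
P=res.x
def ik(pos,pitch,az=-10,q0=[.1,-.4,-1.2,-.2,-.2]):
    a=np.radians(pitch);z=np.radians(az);d=np.array([np.cos(a)*np.cos(z),np.cos(a)*np.sin(z),-np.sin(a)])
    s=least_squares(lambda q:np.r_[fk(q,P)[0]-pos,.3*(fk(q,P)[1]-d)],q0); return s.x,s.cost
E
python3 - <<'E'
from k import *
print(P.round(4),[ (1000*(fk(q,P)[0]-x)).round(1) for q,x in D])
for az in(-10,0):
 for pt in (20,25,30,35,40,45,50):
  for loc_ in((-3,-90,69),(0,-90,225)):
   q,c=ik(W(*loc_),pt,az); print(az,pt,loc_,q.round(2),"%.1e"%c)
for pt in (30,45,60,70,80):
  for loc_ in((-140,0,65),(10,0,65)):
   q,c=ik(W(*loc_),pt,-10); print(pt,loc_,q.round(2),"%.1e"%c)
E
```

```text
[-0.0908  0.2226  0.6754  0.5585  0.2898  0.2916] [array([  7.8,  17.9, -12.3]), array([-7.7, -2.6, -7.4]), array([9.4, 2.4, 8.8]), array([-2.1,  0.8,  1.6]), array([-19.1,  -1.1,   9.3])]
-10 20 (-3, -90, 69) [ 0.13  1.09 -1.57 -2.29 -0.29] 3.3e-06
-10 20 (0, -90, 225) [ 0.12 -0.42 -1.25 -0.47 -0.28] 5.7e-27
-10 25 (-3, -90, 69) [ 0.12  0.26 -1.41 -1.22 -0.26] 1.8e-22
-10 25 (0, -90, 225) [ 0.11 -0.49 -1.15 -0.21 -0.26] 9.7e-30
-10 30 (-3, -90, 69) [ 0.11 -0.03 -1.3  -0.73 -0.24] 4.8e-21
-10 30 (0, -90, 225) [ 0.1  -0.51 -1.06 -0.01 -0.24] 3.1e-27
-10 35 (-3, -90, 69) [ 0.09 -0.17 -1.21 -0.41 -0.22] 1.6e-17
-10 35 (0, -90, 225) [ 0.09 -0.5  -0.97  0.16 -0.22] 1.8e-23
-10 40 (-3, -90, 69) [ 0.08 -0.22 -1.12 -0.18 -0.19] 1.4e-30
-10 40 (0, -90, 225) [ 0.08 -0.47 -0.88  0.31 -0.19] 2.6e-20
-10 45 (-3, -90, 69) [ 0.07 -0.24 -1.03  0.01 -0.17] 2.9e-17
-10 45 (0, -90, 225) [ 0.07 -0.44 -0.79  0.44 -0.17] 1.3e-23
-10 50 (-3, -90, 69) [ 0.06 -0.23 -0.94  0.18 -0.15] 1.8e-24
-10 50 (0, -90, 225) [ 0.05 -0.39 -0.71  0.57 -0.15] 3.1e-22
0 20 (-3, -90, 69) [-0.04  1.04 -1.57 -2.24  0.04] 2.8e-0
[... 628 characters left out ...]
   0.43  0.03] 1.1e-23
0 50 (-3, -90, 69) [-0.03 -0.23 -0.95  0.16  0.02] 2.7e-22
0 50 (0, -90, 225) [-0.03 -0.4  -0.72  0.55  0.02] 1.8e-21
30 (-140, 0, 65) [ 0.67 -0.31 -1.29 -0.26 -0.71] 1.1e-28
30 (10, 0, 65) [ 0.35  0.02 -1.21 -0.64 -0.44] 9.3e-21
45 (-140, 0, 65) [ 0.54 -0.4  -1.06  0.26 -0.48] 1.1e-17
45 (10, 0, 65) [ 0.29 -0.15 -0.95  0.03 -0.32] 1.2e-21
60 (-140, 0, 65) [ 0.41 -0.3  -0.84  0.58 -0.28] 7.4e-29
60 (10, 0, 65) [ 0.23 -0.08 -0.7   0.47 -0.2 ] 3.1e-29
70 (-140, 0, 65) [ 0.34 -0.2  -0.7   0.76 -0.17] 4.9e-21
70 (10, 0, 65) [ 0.19  0.01 -0.53  0.71 -0.12] 1.6e-23
80 (-140, 0, 65) [ 0.28 -0.08 -0.56  0.94 -0.08] 9.7e-19
80 (10, 0, 65) [ 0.16  0.12 -0.36  0.93 -0.06] 5.2e-22
```

```bash
python3 -c "
from h import *
rem(40,-12)"
```

```text
rem 40 -12 [1.9 8.  0.5]
```

Request:
arm_command(increments=[[0, -3, -2, 0, 0.6, 2.7, 0.2], [0, -3, -2, 0, 0.6, 2.7, 0.2], [0, -3, -2, 0, 0.7, 2.6, 0.1], [0, 0, -1, -8, 0, 0, 0], [0, 0, 0, -8, 0, 0, 0], [0, 0, 0, -5, 0, 0, 0], [0, 0, 0, -3, 0, 0, 0], [0, 0, 0, 0, 0, 0, 0]])

```text
time_s: 5.35
eef_pos: [0.5168, -0.0062, 0.0683]
tcp_rot: [-1.788, 1.726, -0.96]
ft_force: [-0.7, -1.0, 0.1]
gripper_width: -0.0002
```

```bash
python3 -c "
from h import *
s,R=stat(40); rem(40,-12); print((W(-3,-90,69)-s['eef_pos'])*1000)"
```

```text
t 5.35 loc [-35.1 -89.7  68.3] pos [516.8  -6.2  68.3] F [-0.7 -1.   0.1] w -0.0002
q [ 0.11 -0.32 -1.19 -0.14 -0.22  3.12] to target rotvec deg [ 9.  -1.6 -7.7]
rem 40 -12 [-0. -0. -0.]
[31.5846108  -5.87524341  0.74465705]
```

Reachable now. Next, slide forward under the rail.

Request:
arm_command(increments=[[0, 5, -0.9, 0, 0, 0, 0], [0, 5, -0.9, 0, 0, 0, 0], [0, 5, -0.9, 0, 0, 0, 0], [0, 5, -0.9, 0, 0, 0, 0], [0, 5, -0.9, 0, 0, 0, 0], [0, 4, -0.7, 0, 0, 0, 0], [0, 3, -0.6, 0, 0, 0, 0], [0, 0, 0, 0, 0, 0, 0]])

```text
time_s: 6.35
eef_pos: [0.5493, -0.0122, 0.069]
tcp_rot: [-1.787, 1.726, -0.961]
ft_force: [1.1, 0.5, -0.4]
gripper_width: -0.0002
```

```bash
python3 -c "
from h import *
s,R=stat(40); rem(40,-12);
p,d=arm.camera('wrist'); cv2.imwrite('pics/wrist3.png',p[:,:,::-1])
p,d=arm.camera('side'); cv2.imwrite('pics/side3.png',cv2.resize(p[100:280,220:460,::-1],None,fx=3,fy=3))"
```

```text
t 6.35 loc [ -2.1 -89.9  69. ] pos [549.3 -12.2  69. ] F [ 1.1  0.5 -0.4] w -0.0002
q [ 0.08 -0.24 -1.14 -0.18 -0.2   3.1 ] to target rotvec deg [ 9.  -1.6 -7.7]
rem 40 -12 [-0.  0. -0.]
```

View pics/wrist3.png

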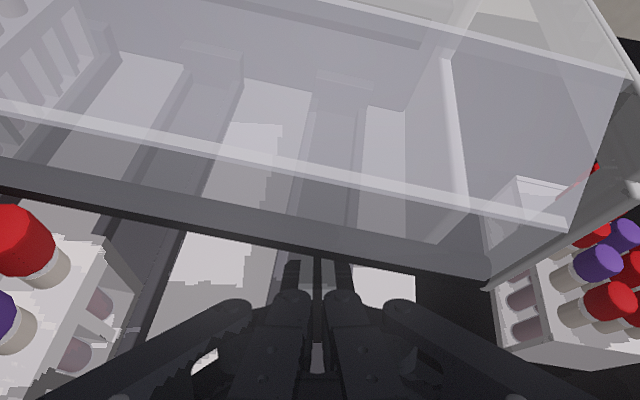

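View pics/side3.png

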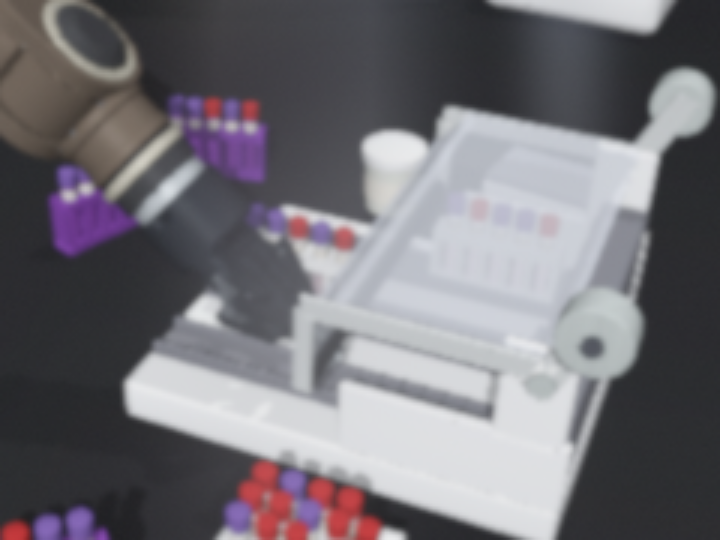

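Request:
arm_command(increments=[[0, 0, 0, 3, 0, 0, 0], [0, 0, 0, 3, 0, 0, 0], [0, 0, 0, 3, 0, 0, 0], [0, 0, 0, 3, 0, 0, 0], [0, 0, 0, 3, 0, 0, 0], [0, 0, 0, 3, 0, 0, 0], [0, 0, 0, 3, -0.2, -1, 0], [0, 0, 0, 3, -0.2, -1, 0]])

```text
time_s: 7.45
eef_pos: [0.5449, -0.0116, 0.0875]
tcp_rot: [-1.774, 1.707, -0.985]
ft_force: [-12.8, 4.4, -6.1]
gripper_width: 0.0
```

```bash
python3 -c "
from h import *
s,R=stat(30); rem(30,-12);
p,d=arm.camera('side'); cv2.imwrite('pics/side4.png',cv2.resize(p[100:280,220:460,::-1],None,fx=3,fy=3))"
```

```text
t 7.45 loc [ -6.6 -90.1  87.5] pos [544.9 -11.6  87.5] F [-12.8   4.4  -6.1] w 0.0
q [ 0.09 -0.29 -1.14 -0.16 -0.2   3.1 ] to target rotvec deg [  8.4 -10.1  -6.9]
rem 30 -12 [-1.4 -8.4 -0.1]
```

View pics/side4.png

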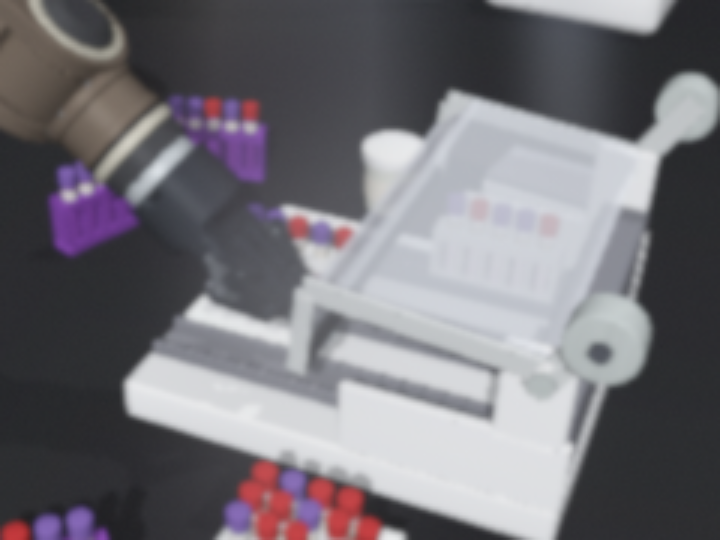

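Request:
arm_command(increments=[[0, -0.5, 0, 3, -0.2, -1.1, 0], [0, -0.5, 0, 3, -0.2, -1.1, 0], [0, -0.5, 0, 3, -0.2, -1.1, 0], [0, -0.5, 0, 3, -0.2, -1.1, 0], [0, 0, 0, 3.5, -0.2, -1.1, 0], [0, 0, 0, 3.5, -0.2, -1.1, 0], [0, 0, 0, 3.5, -0.2, -1.1, 0], [0, 0, 0, 3.5, -0.2, -1.1, 0]])

```text
time_s: 8.5
eef_pos: [0.5457, -0.0125, 0.1174]
tcp_rot: [-1.662, 1.603, -1.126]
ft_force: [-4.7, -1.1, -1.6]
gripper_width: 0.0001
```

```bash
python3 -c "
from h import *
s,R=stat(30); rem(30,-12);
p,d=arm.camera('wrist'); cv2.imwrite('pics/wrist5.png',p[:,:,::-1])"
```

```text
t 8.5 loc [ -5.6 -90.8 117.4] pos [545.7 -12.5 117.4] F [-4.7 -1.1 -1.6] w 0.0001
q [ 0.11 -0.33 -1.25 -0.39 -0.25  3.07] to target rotvec deg [10.6 -1.  -5.9]
rem 30 -12 [0.3 0.8 0. ]
```

View pics/wrist5.png

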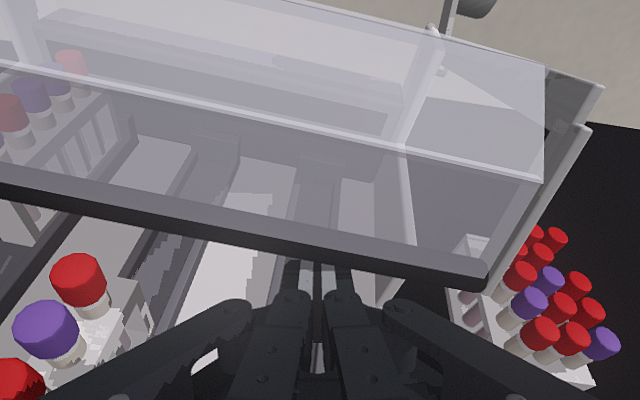

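Request:
arm_command(increments=[[0, 0, 0, 4, 0, 0, 0], [0, 0, 0, 4, 0, 0, 0], [0, 0, 0, 4, 0, 0, 0], [0, 0, 0, 4, 0, 0, 0], [0, 0, 0, 4, 0, 0, 0], [0, 0, 0, 4, 0, 0, 0], [0, 0.5, 0, 4, 0, 0, 0], [0, 0.5, 0, 4, 0, 0, 0]])

```text
time_s: 9.55
eef_pos: [0.5483, -0.0122, 0.1515]
tcp_rot: [-1.659, 1.601, -1.127]
ft_force: [-2.3, -0.9, -0.9]
gripper_width: -0.0
```

Request:
arm_command(increments=[[0, 1, 0, 4, 0, 0, 0], [0, 1, 0, 4, 0, 0, 0], [0, 1, 0, 4, 0, 0, 0], [0, 1, 0, 4, 0, 0, 0], [0, 1, 0, 4, 0, 0, 0], [0, 1, 0, 4, 0, 0, 0], [0, 1, 0, 4, 0, 0, 0], [0, 1, 0, 4, 0, 0, 0]])

```text
time_s: 10.55
eef_pos: [0.5563, -0.0121, 0.1835]
tcp_rot: [-1.659, 1.601, -1.127]
ft_force: [-0.2, -0.6, -1.5]
gripper_width: -0.0001
```

```bash
python3 -c "
from h import *
s,R=stat(30); rem(30,-12);
p,d=arm.camera('wrist'); cv2.imwrite('pics/wrist6.png',p[:,:,::-1])
p,d=arm.camera('side'); cv2.imwrite('pics/side6.png',cv2.resize(p[80:280,220:460,::-1],None,fx=3,fy=3))"
```

```text
t 10.55 loc [  4.8 -88.6 183.5] pos [556.3 -12.1 183.5] F [-0.2 -0.6 -1.5] w -0.0001
q [ 0.11 -0.44 -1.12 -0.16 -0.25  3.07] to target rotvec deg [10.5 -0.8 -5.9]
rem 30 -12 [ 0.2  1.  -0. ]
```

View pics/wrist6.png

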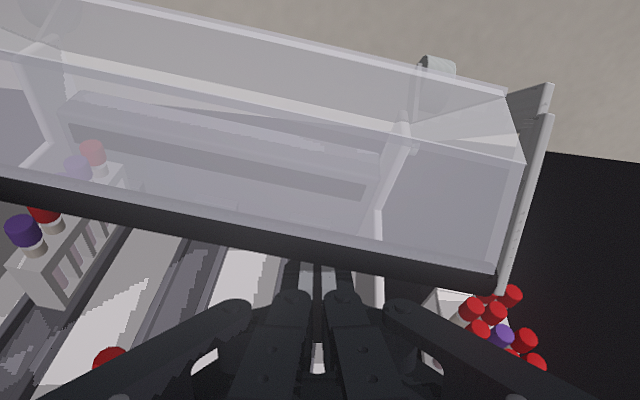

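View pics/side6.png

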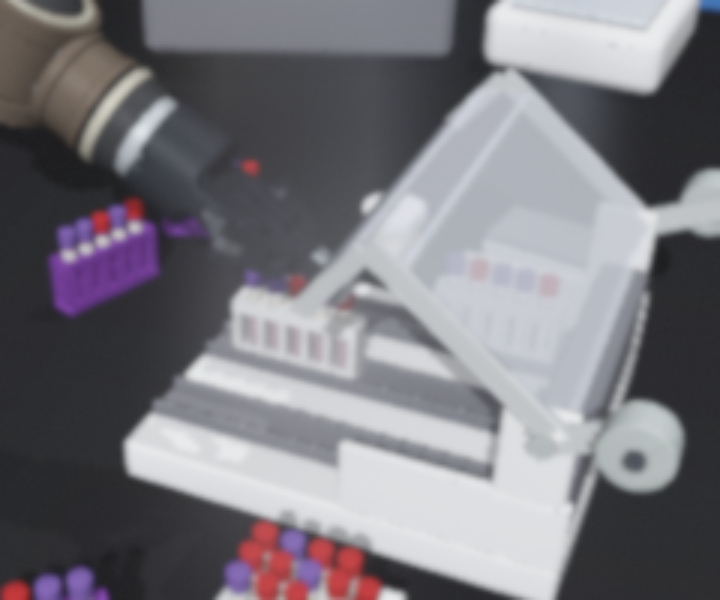

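The guard is near its balance point. I'll continue slowly.

Request:
arm_command(increments=[[0, 1, 0, 4, 0, 0, 0], [0, 1, 0, 4, 0, 0, 0], [0, 1, 0, 4, 0, 0, 0], [0, 1, 0, 4, 0, 0, 0], [0, 1, 0, 4, 0, 0, 0], [0, 1, 0, 4, 0, 0, 0], [0, 1, 0, 4, 0, 0, 0], [0, 1, 0, 4, 0, 0, 0]])

```text
time_s: 11.65
eef_pos: [0.5643, -0.0121, 0.2154]
tcp_rot: [-1.66, 1.601, -1.127]
ft_force: [-0.9, -0.3, -0.1]
gripper_width: 0.0003
```

```bash
python3 -c "
from h import *
s,R=stat(30); rem(30,-12);
p,d=arm.camera('side'); cv2.imwrite('pics/side7.png',cv2.resize(p[60:280,220:460,::-1],None,fx=2.7,fy=2.7))"
```

```text
t 11.65 loc [ 12.6 -87.3 215.4] pos [564.3 -12.1 215.4] F [-0.9 -0.3 -0.1] w 0.0003
q [ 0.11 -0.46 -1.05 -0.07 -0.24  3.07] to target rotvec deg [10.5 -0.8 -5.9]
rem 30 -12 [ 0.2  1.  -0. ]
```

View pics/side7.png

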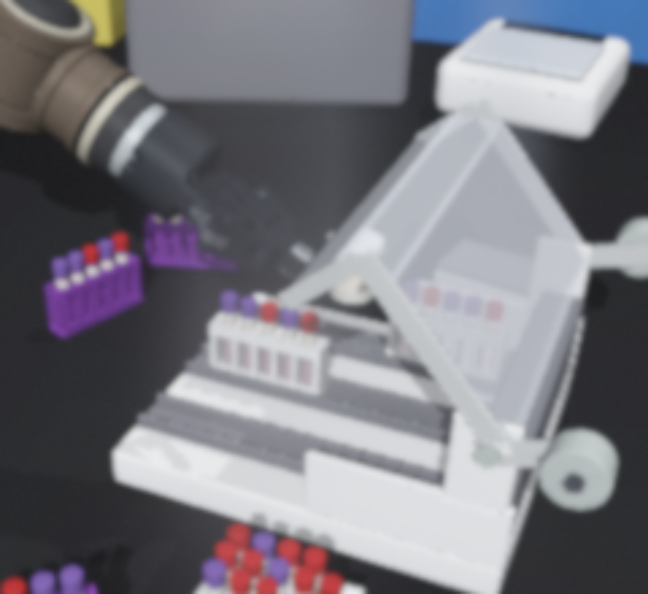

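Request:
arm_command(increments=[[0, 1.5, 0, 3, 0, 0, 0], [0, 1.5, 0, 3, 0, 0, 0], [0, 1.5, 0, 3, 0, 0, 0], [0, 1.5, 0, 3, 0, 0, 0], [0, 1, 0, 2, 0, 0, 0], [0, 0, 0, 0, 0, 0, 0], [0, 0, 0, 0, 0, 0, 0], [0, 0, 0, 0, 0, 0, 0]])

```text
time_s: 12.7
eef_pos: [0.5711, -0.0121, 0.2288]
tcp_rot: [-1.66, 1.601, -1.127]
ft_force: [-0.0, -0.6, 0.3]
gripper_width: -0.0
```

```bash
python3 -c "
from h import *
s,R=stat(30); rem(30,-12);
p,d=arm.camera('side'); cv2.imwrite('pics/side8.png',cv2.resize(p[60:280,220:460,::-1],None,fx=2.7,fy=2.7))"
```

```text
t 12.7 loc [ 19.3 -86.1 228.8] pos [571.1 -12.1 228.8] F [-0.  -0.6  0.3] w -0.0
q [ 0.1  -0.46 -1.02 -0.04 -0.24  3.07] to target rotvec deg [10.5 -0.9 -5.9]
rem 30 -12 [ 0.2  1.  -0. ]
```

View pics/side8.png

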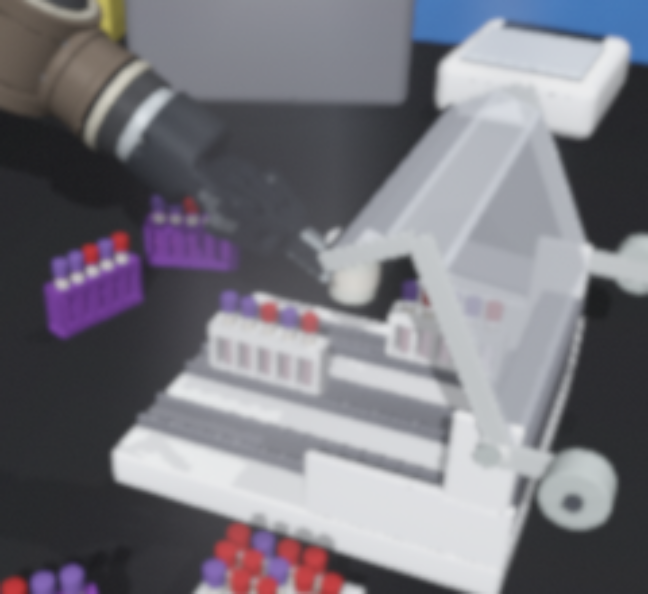

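Request:
arm_command(increments=[[0, 0, 0, 0, 0, 0, 0], [0, 0, 0, 0, 0, 0, 0], [0, 0, 0, 0, 0, 0, 0], [0, 0, 0, 0, 0, 0, 0], [0, 0, 0, 0, 0, 0, 0], [0, 0, 0, 0, 0, 0, 0], [0, 0, 0, 0, 0, 0, 0], [0, 0, 0, 0, 0, 0, 0]])

```text
time_s: 13.75
eef_pos: [0.5712, -0.0121, 0.229]
tcp_rot: [-1.66, 1.601, -1.127]
ft_force: [1.1, -0.9, 0.5]
gripper_width: -0.0002
```

```bash
python3 -c "
from h import *
s,R=stat(30); rem(60,-12);
p,d=arm.camera('side'); cv2.imwrite('pics/side9.png',cv2.resize(p[60:280,220:460,::-1],None,fx=2.7,fy=2.7))"
```

```text
t 13.75 loc [ 19.4 -86.1 229. ] pos [571.2 -12.1 229. ] F [ 1.1 -0.9  0.5] w -0.0002
q [ 0.1  -0.46 -1.02 -0.04 -0.24  3.07] to target rotvec deg [10.5 -0.8 -5.9]
rem 60 -12 [ 5.4 30.5 -0. ]
```

View pics/side9.png

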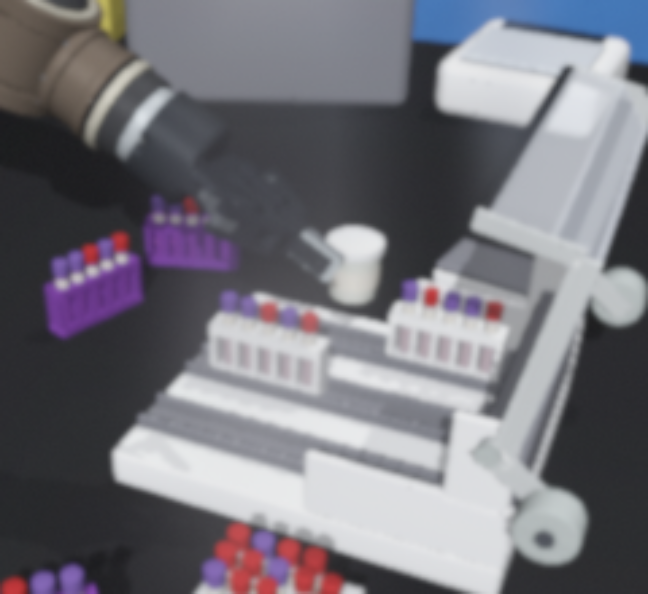

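The guard is falling open by itself. I'll retreat to in front of the waiting rack and steepen the tool.

Request:
arm_command(increments=[[0, -21, 10, 0, 0, 0, 0], [0, -21, 15, 0, 0.7, 4.3, 0], [0, -21, 15, -2, 0.7, 4.3, 0], [0, -21, 15, -2, 0.7, 4.3, 0], [0, -21, 15, -2, 0.7, 4.3, 0], [0, -21, 15, -2, 0.7, 4.3, 0], [0, -21, 15, -2, 0.7, 4.3, 0], [0, -21, 15, -2, 0.7, 4.3, 0]])

```text
time_s: 14.8
eef_pos: [0.4154, 0.0319, 0.2174]
tcp_rot: [-2.071, 1.819, -0.601]
ft_force: [0.4, 0.2, 0.6]
gripper_width: -0.0002
```

Request:
arm_command(increments=[[0, 0, 0, 0, -5.2, 0.9, 9.1], [0, 0, 0, 0, -5.2, 0.9, 9.1], [0, 0, 0, 0, -5.2, 0.9, 9.1], [0, 0, 0, 0, -5.2, 0.9, 9.1], [0, 0, 0, 0, -5.2, 0.9, 9.1], [0, 0, 0, 0, -5.2, 0.9, 9.1], [0, 0, 0, 0, -5.2, 0.9, 9.1], [0, 0, 0, 0, -5.2, 0.9, 9.1]])

```text
time_s: 15.8
eef_pos: [0.4161, 0.0318, 0.2172]
tcp_rot: [2.984, 0.034, 0.716]
ft_force: [-0.3, 0.1, 0.6]
gripper_width: 0.0002
```

```bash
python3 -c "
from h import *
s,R=stat(60); rem(60,-180)
p,d=arm.camera('side'); cv2.imwrite('pics/side10.png',cv2.resize(p[30:290,180:500,::-1],None,fx=2.3,fy=2.3))"
```

```text
t 15.8 loc [-140.9  -69.7  217.2] pos [416.1  31.8 217.2] F [-0.3  0.1  0.6] w 0.0002
q [ 0.18 -0.46 -0.65  0.93 -0.15  1.69] to target rotvec deg [ 47.   -9.5 -89. ]
rem 60 -180 [-38.3   3.9  68.9]
```

View pics/side10.png

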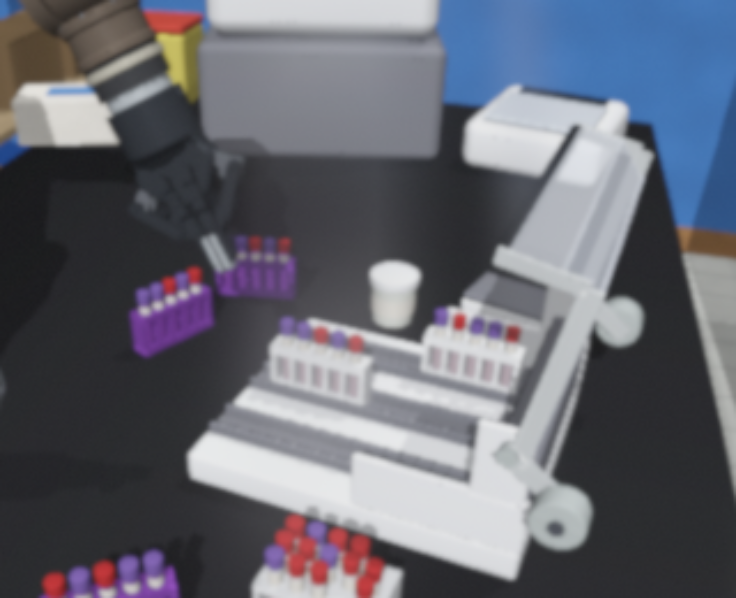

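Request:
arm_command(increments=[[0, -1.5, 9, 0, -4.8, 0.5, 8.6], [0, -1.5, 9, 0, -4.8, 0.5, 8.6], [0, -1.5, 9, 0, -4.8, 0.5, 8.6], [0, -1.5, 9, 0, -4.8, 0.5, 8.6], [0, -1.5, 9, 0, -4.8, 0.5, 8.6], [0, -1.5, 9, 0, -4.8, 0.5, 8.6], [0, -1.5, 9, 0, -4.8, 0.5, 8.6], [0, -1.5, 9, 0, -4.8, 0.5, 8.6]])

```text
time_s: 16.85
eef_pos: [0.404, 0.1042, 0.2172]
tcp_rot: [2.074, 1.732, 0.464]
ft_force: [0.3, 0.9, 0.3]
gripper_width: 0.0001
```

```bash
python3 -c "
from h import *
s,R=stat(60); rem(60,-180); print((W(-165,0,66)-s['eef_pos'])*1000)
p,d=arm.camera('top'); cv2.imwrite('pics/top2.png',p[:,:,::-1]); cv2.imwrite('pics/top2c.png',cv2.resize(p[120:290,220:400,::-1],None,fx=4,fy=3.5))
i=arm.camera_info('top')
m=cv2.inRange(cv2.cvtColor(p,cv2.COLOR_RGB2HSV),(0,90,90),(180,255,255)); n,l,st,c=cv2.connectedComponentsWithStats(m)
for k in range(1,n):
  if 8<st[k,4]<200 : 
    q=onz(i,c[k:k+1],.127)[0]; 
    if abs(loc(q)[1])<150: print(c[k].round(1),st[k,4],loc(q).round(1))
"
```

```text
t 16.85 loc [-165.4   -0.6  217.2] pos [404.  104.2 217.2] F [0.3 0.9 0.3] w 0.0001
q [ 0.47 -0.45 -0.66  0.93 -0.31  0.58] to target rotvec deg [  88.5  -15.8 -155.7]
rem 60 -180 [-0.  -0.   0.3]
[   0.52383255    0.47901629 -151.15240004]
[270.8 107.6] 36 [112.1  89.8 127. ]
[269.2 116.2] 25 [ 91.9  89.4 127. ]
[267.4 124.8] 24 [ 71.8  89.3 127. ]
[265.6 133.4] 35 [ 52.   89.4 127. ]
[263.9 142. ] 22 [ 32.   89.1 127. ]
[297.6 178.3] 29 [-33.8  -0.5 127. ]
[295.6 187.1] 21 [-5.38e+01  1.00e-01  1.27e+02]
[293.8 195.8] 29 [-73.4   0.3 127. ]
[292.  204.7] 18 [-93.4   0.3 127. ]
[290.1 213.6] 17 [-113.5    0.6  127. ]
```

View pics/top2c.png

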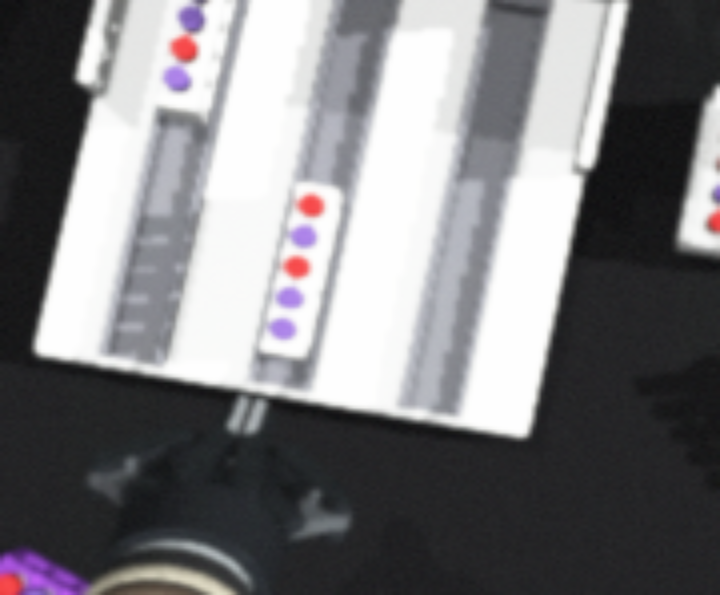

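Measured along the lane: waiting rack middle at −73.5, loaded (home) rack middle at +71.9, so about 145 mm to push. The guard stays open. Descending now.

Request:
arm_command(increments=[[0, 0, 0, -25, 0, 0, 0], [0, 0, 0, -25, 0, 0, 0], [0, 0, 0, -25, 0, 0, 0], [0, 0, 0, -25, 0, 0, 0], [0, 0, 0, -20, 0, 0, 0], [0, 0, 0, -17, 0, 0, 0], [0, 0, 0, -10, 0, 0, 0], [0, 0, 0, -4, 0, 0, 0]])

```text
time_s: 17.9
eef_pos: [0.4039, 0.1036, 0.0658]
tcp_rot: [2.079, 1.728, 0.464]
ft_force: [-0.1, 0.6, 0.1]
gripper_width: 0.0001
```

```bash
python3 -c "
from h import *
s,R=stat(60); rem(60,-180); print((W(-140,0,66)-s['eef_pos'])*1000)
p,d=arm.camera('side'); cv2.imwrite('pics/side11.png',cv2.resize(p[100:280,200:440,::-1],None,fx=3,fy=3))"
```

```text
t 17.9 loc [-165.4   -1.1   65.8] pos [403.9 103.6  65.8] F [-0.1  0.6  0.1] w 0.0001
q [ 0.47 -0.37 -0.96  0.56 -0.31  0.58] to target rotvec deg [  88.3  -15.8 -155.5]
rem 60 -180 [-0.1 -0.   0.5]
[25.21569683 -3.32924251  0.24718314]
```

View pics/side11.png

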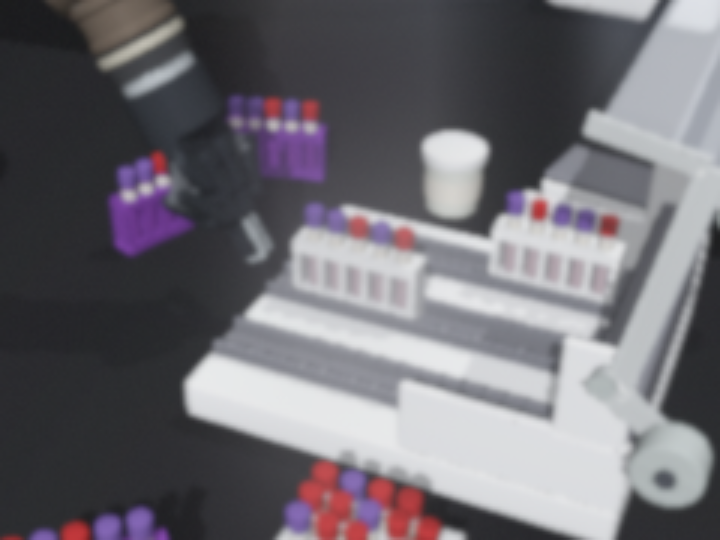

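Request:
arm_command(increments=[[0, 4, -0.5, 0, 0, 0, 0], [0, 4, -0.5, 0, 0, 0, 0], [0, 4, -0.5, 0, 0, 0, 0], [0, 4, -0.5, 0, 0, 0, 0], [0, 4, -0.7, 0, 0, 0, 0], [0, 3, -0.5, 0, 0, 0, 0], [0, 3, -0.5, 0, 0, 0, 0], [0, 3, -0.5, 0, 0, 0, 0]])

```text
time_s: 18.95
eef_pos: [0.4331, 0.0996, 0.066]
tcp_rot: [2.077, 1.73, 0.464]
ft_force: [-1.7, 0.8, 0.2]
gripper_width: -0.0
```

Request:
arm_command(increments=[[0, 4, -0.7, 0, 0, 0, 0], [0, 4, -0.7, 0, 0, 0, 0], [0, 4, -0.7, 0, 0, 0, 0], [0, 4, -0.7, 0, 0, 0, 0], [0, 4, -0.7, 0, 0, 0, 0], [0, 4, -0.7, 0, 0, 0, 0], [0, 4, -0.7, 0, 0, 0, 0], [0, 4, -0.7, 0, 0, 0, 0]])

```text
time_s: 19.95
eef_pos: [0.4652, 0.0939, 0.066]
tcp_rot: [2.077, 1.73, 0.464]
ft_force: [-0.9, -0.2, 0.1]
gripper_width: 0.0003
```

```bash
cat > caps.py <<'E'
from h import *
def caps(name):
    p,d=arm.camera('top'); i=arm.camera_info('top')
    m=cv2.inRange(cv2.cvtColor(p,cv2.COLOR_RGB2HSV),(0,90,90),(180,255,255)); n,l,st,c=cv2.connectedComponentsWithStats(m)
    for k in range(1,n):
        if 5<st[k,4]<200:
            q=loc(onz(i,c[k:k+1],.127)[0])
            if abs(q[1])<120 and q[0]>-140: print(c[k].round(1),st[k,4],q.round(1))
    cv2.imwrite(f'pics/{name}.png',cv2.resize(p[60:270,200:420,::-1],None,fx=2.8,fy=2.8))
def side(name):
    p,d=arm.camera('side'); cv2.imwrite(f'pics/{name}.png',cv2.resize(p[100:280,200:440,::-1],None,fx=3,fy=3))
E
python3 -c "
from caps import *
s,R=stat(60); rem(60,-180); caps('top3'); side('side12')"
```

```text
t 19.95 loc [-103.4   -0.    66. ] pos [465.2  93.9  66. ] F [-0.9 -0.2  0.1] w 0.0003
q [ 0.36 -0.26 -0.89  0.48 -0.26  0.48] to target rotvec deg [  88.4  -15.8 -155.6]
rem 60 -180 [-0.1 -0.   0.4]
[270.8 107.5] 37 [112.3  89.9 127. ]
[269.1 116.3] 24 [ 91.6  89.4 127. ]
[267.4 125. ] 23 [ 71.5  89.2 127. ]
[265.6 133.4] 35 [ 52.   89.4 127. ]
[263.9 142. ] 22 [ 32.   89.1 127. ]
[300.4 163.8] 32 [ -1.   -0.4 127. ]
[298.8 172.8] 20 [-21.2  -0.7 127. ]
[296.6 181.4] 30 [-40.9   0.2 127. ]
[295. 190.] 21 [-6.04e+01  1.00e-01  1.27e+02]
[293.  198.9] 20 [-80.5   0.5 127. ]
```

View pics/side12.png

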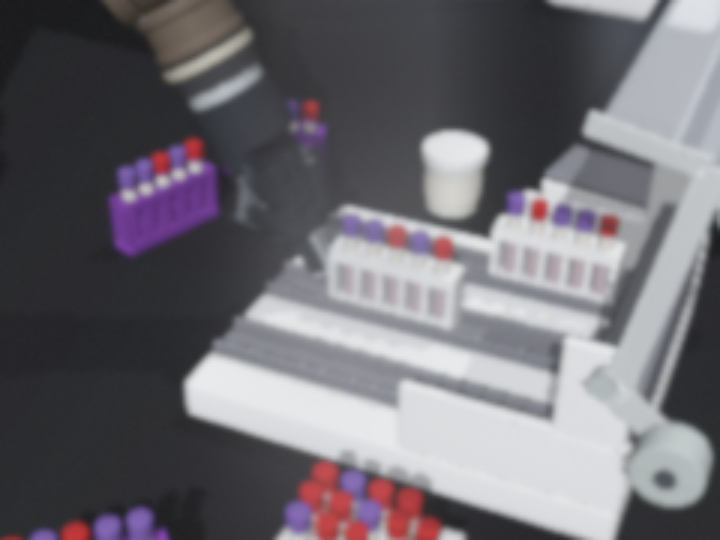

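The rack is moving cleanly, with the rack middle 62.7 mm ahead of the TCP and 112 mm remaining.

Request:
arm_command(increments=[[0, 5, -0.9, 0, 0, 0, 0], [0, 5, -0.9, 0, 0, 0, 0], [0, 5, -0.9, 0, 0, 0, 0], [0, 5, -0.9, 0, 0, 0, 0], [0, 5, -0.9, 0, 0, 0, 0], [0, 5, -0.9, 0, 0, 0, 0], [0, 5, -0.9, 0, 0, 0, 0], [0, 5, -0.9, 0, 0, 0, 0]])

```text
time_s: 21.05
eef_pos: [0.5053, 0.0867, 0.0661]
tcp_rot: [2.077, 1.729, 0.464]
ft_force: [-0.9, 1.1, 0.9]
gripper_width: 0.0001
```

Request:
arm_command(increments=[[0, 5, -0.9, 0, 0, 0, 0], [0, 5, -0.9, 0, 0, 0, 0], [0, 5, -0.9, 0, 0, 0, 0], [0, 5, -0.9, 0, 0, 0, 0], [0, 5, -0.9, 0, 0, 0, 0], [0, 5, -0.9, 0, 0, 0, 0], [0, 5, -0.9, 0, 0, 0, 0], [0, 5, -0.9, 0, 0, 0, 0]])

```text
time_s: 22.05
eef_pos: [0.5453, 0.0795, 0.0661]
tcp_rot: [2.077, 1.729, 0.464]
ft_force: [-1.4, -0.2, -0.4]
gripper_width: -0.0002
```

```bash
python3 -c "
from caps import *
s,R=stat(60); rem(60,-180); caps('top4'); side('side13')"
```

```text
t 22.05 loc [-22.   -0.3  66.1] pos [545.3  79.5  66.1] F [-1.4 -0.2 -0.4] w -0.0002
q [ 0.26 -0.11 -0.78  0.42 -0.21  0.39] to target rotvec deg [  88.4  -15.8 -155.6]
rem 60 -180 [-0.1 -0.   0.4]
[270.8 107.5] 37 [112.3  89.9 127. ]
[269.2 116.2] 25 [ 91.9  89.4 127. ]
[267.4 125. ] 23 [ 71.5  89.2 127. ]
[307.5 128.7] 34 [ 79.8  -0.8 127. ]
[265.6 133.4] 35 [ 52.   89.4 127. ]
[305.6 137.1] 24 [ 60.3  -0.3 127. ]
[263.9 142. ] 22 [ 32.   89.1 127. ]
[303.9 145.9] 34 [ 40.1  -0.2 127. ]
[302.1 154.7] 24 [ 19.9  -0.3 127. ]
[300.4 163.2] 19 [ 4.00e-01 -1.00e-01  1.27e+02]
```

View pics/side13.png

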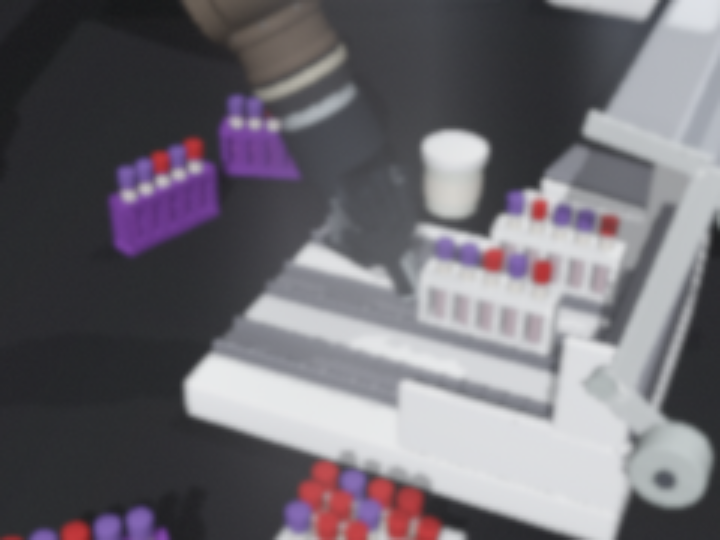

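Request:
arm_command(increments=[[0, 4, -0.7, 0, 0, 0, 0], [0, 4, -0.7, 0, 0, 0, 0], [0, 4, -0.7, 0, 0, 0, 0], [0, 4, -0.7, 0, 0, 0, 0], [0, 4, -0.7, 0, 0, 0, 0], [0, 3, -0.5, 0, 0, 0, 0], [0, 3, -0.5, 0, 0, 0, 0], [0, 2, -0.3, 0, 0, 0, 0]])

```text
time_s: 23.15
eef_pos: [0.5731, 0.0747, 0.0661]
tcp_rot: [2.077, 1.729, 0.464]
ft_force: [-1.3, 0.4, 0.5]
gripper_width: 0.0003
```

Request:
arm_command(increments=[[0, 0.6, -0.1, 0, 0, 0, 0], [0, 0.6, -0.1, 0, 0, 0, 0], [0, 0.6, -0.1, 0, 0, 0, 0], [0, 0.6, -0.1, 0, 0, 0, 0], [0, 0.6, -0.1, 0, 0, 0, 0], [0, 0.6, -0.1, 0, 0, 0, 0], [0, 0.6, -0.1, 0, 0, 0, 0], [0, 0, 0, 0, 0, 0, 0]])

```text
time_s: 24.15
eef_pos: [0.5773, 0.0741, 0.0661]
tcp_rot: [2.077, 1.729, 0.464]
ft_force: [-0.6, 0.3, 0.7]
gripper_width: 0.0001
```

```bash
python3 -c "
from caps import *
s,R=stat(60); caps('top5')"
```

```text
t 24.15 loc [10.5 -0.1 66.1] pos [577.3  74.1  66.1] F [-0.6  0.3  0.7] w 0.0001
q [ 0.23 -0.05 -0.73  0.41 -0.2   0.36] to target rotvec deg [  88.4  -15.8 -155.6]
[270.7 107.5] 38 [112.2  90.  127. ]
[310.1 114.7] 38 [112.3  -0.3 127. ]
[269.2 116.2] 25 [ 91.9  89.4 127. ]
[308.3 123.3] 26 [ 9.23e+01 -1.00e-01  1.27e+02]
[267.4 125. ] 23 [ 71.5  89.2 127. ]
[306.6 131.5] 35 [ 7.31e+01 -1.00e-01  1.27e+02]
[265.6 133.4] 35 [ 52.   89.4 127. ]
[304.8 140.6] 24 [ 5.22e+01 -1.00e-01  1.27e+02]
[263.9 142. ] 22 [ 32.   89.1 127. ]
[303.1 149.1] 22 [ 32.6   0.  127. ]
```

Level with the loaded rack, but the stop hasn't been felt yet. I'll creep on until the force rises.

Request:
arm_command(increments=[[0, 0.4, -0.1, 0, 0, 0, 0], [0, 0.4, -0.1, 0, 0, 0, 0], [0, 0.4, 0, 0, 0, 0, 0], [0, 0.4, -0.1, 0, 0, 0, 0], [0, 0.4, -0.1, 0, 0, 0, 0], [0, 0, 0, 0, 0, 0, 0], [0, 0, 0, 0, 0, 0, 0], [0, 0, 0, 0, 0, 0, 0]])

```text
time_s: 25.2
eef_pos: [0.5779, 0.0739, 0.0659]
tcp_rot: [2.077, 1.732, 0.463]
ft_force: [-12.4, 2.2, 9.7]
gripper_width: -0.0003
```

The stop is felt: 12 N and no further motion. Retreat straight back, then up.

Request:
arm_command(increments=[[0, -2, 0.3, 0, 0, 0, 0], [0, -4, 0.7, 0, 0, 0, 0], [0, -8, 1.4, 0, 0, 0, 0], [0, -12, 2, 0, 0, 0, 0], [0, -15, 2.6, 0, 0, 0, 0], [0, -20, 3.5, 0, 0, 0, 0], [0, -20, 3.5, 10, 0, 0, 0], [0, -20, 3.5, 20, 0, 0, 0]])

```text
time_s: 26.2
eef_pos: [0.4757, 0.0911, 0.0952]
tcp_rot: [2.077, 1.731, 0.462]
ft_force: [-0.2, 0.3, 0.2]
gripper_width: 0.0002
```

Request:
arm_command(increments=[[0, -15, 2.6, 20, 0, 0, 0], [0, -15, 2.6, 20, 0, 0, 0], [0, -15, 2.6, 20, 0, 0, 0], [0, -10, 2, 20, 0, 0, 0], [0, 0, 0, 15, 0, 0, 0], [0, 0, 0, 0, 0, 0, 0], [0, 0, 0, 0, 0, 0, 0], [0, 0, 0, 0, 0, 0, 0]])

```text
time_s: 27.2
eef_pos: [0.4229, 0.1007, 0.1899]
tcp_rot: [2.078, 1.73, 0.462]
ft_force: [-0.2, -0.4, 0.5]
gripper_width: -0.0002
```

```bash
python3 -c "
from caps import *
s,R=stat(60); caps('top6'); side('side14')"
```

```text
t 27.2 loc [-146.2   -0.7  189.9] pos [422.9 100.7 189.9] F [-0.2 -0.4  0.5] w -0.0002
q [ 0.43 -0.41 -0.7   0.85 -0.29  0.55] to target rotvec deg [  88.2  -15.9 -155.6]
[270.7 107.5] 38 [112.2  90.  127. ]
[310.1 114.7] 38 [112.3  -0.3 127. ]
[269.1 116.3] 24 [ 91.6  89.4 127. ]
[307.2 128. ] 64 [8.12e+01 1.00e-01 1.27e+02]
[267.4 125. ] 23 [ 71.5  89.2 127. ]
[265.6 133.4] 35 [ 52.   89.4 127. ]
[304.9 140.6] 25 [ 52.3  -0.3 127. ]
[263.9 142. ] 22 [ 32.   89.1 127. ]
[303. 149.] 21 [ 32.8   0.3 127. ]
```

View pics/side14.png

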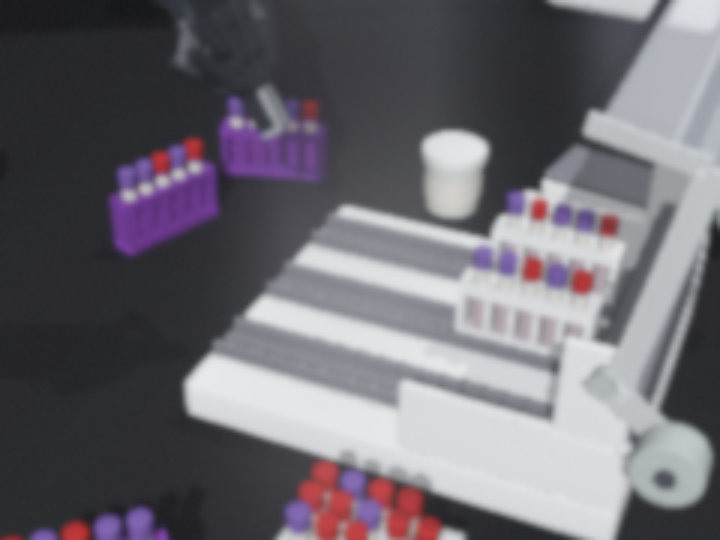

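View pics/top6.png

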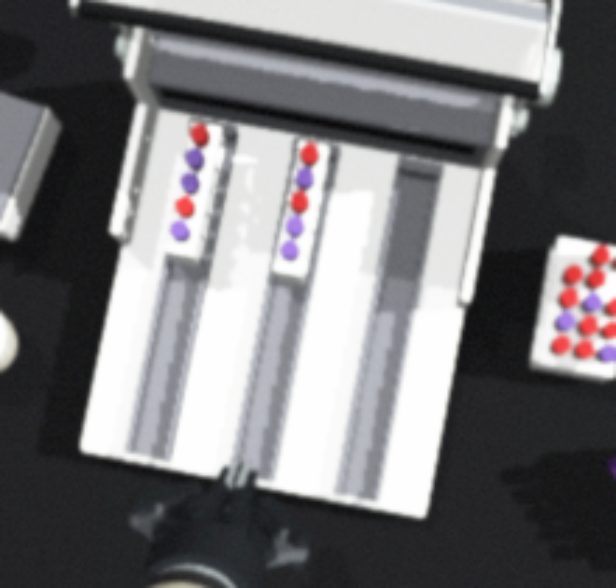

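The guard is fully open, both racks are level at the stops and upright, and the arm is clear. Handing in.

```bash
python3 -c "
from cell import arm
print(arm.job_done())"
```

```text
the job is handed in; nothing more can be done
None
```

I handed the job in at about 27.3 s. The guard is open and the waiting rack is home against its stop, in the order asked.

- **Guard:** I eased it up from under the rail over the empty right lane. It went over its balance point and fell fully open on its own. It was still leaning back on its stop in the last pictures.
- **Rack:** I pushed it about 145 mm along the middle lane with closed fingertips, until the force rose to about 12 N and it stopped moving. In the last top view its end caps lie at loader x 112 and 33 mm. Those of the loaded home rack lie at 112 and 32 mm. It stands upright and square in its lane.
- **Surroundings:** The loaded rack's caps measured the same as before. The jar, bench rack, tip box and purple racks look unmoved by eye; I did not measure them. The arm was clear and reading no force.

**What went wrong or disagreed:**
- The first approach ran into the elbow joint's range limit, so I used a steeper tool pitch. A later retreat also stopped short. Nothing was touched either time.
- The first part of the lift pushed on the rail with about 15 N, mostly sideways, before easing off.
- The small arm model I fitted was only good to 10–20 mm, so I used it only to choose the pitch.
- In the last cap reading, two neighbouring caps on the pushed rack merged into one blob, so I relied on the other three.

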